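# Check a batch of bearing housings in the inspection cell

### The job

Run this batch through the inspection cell: first hold the scanner's window squarely over the job card's label, about 8 cm above it, still for a good second, and stand the scanner back in its cradle before you finish. Then stand every bearing housing upright on its foot inside the cell, and only then push the heavy cover gently down until it lies fully shut, without letting it slam. Last, push the start slide to its end and let it snap back home, leaving the mug and the computer mouse alone.

Things in the scene. Friction and masses are not known exactly. Their poses are not given: they have to be found in the camera images.
- label (a point): Centre of the white bar-code label (50 x 34 mm) on the upper face of a flat grey job card (110 x 80 x 4 mm) lying fixed on the bench, left of the inspection cell. z is up out of the label, x along the label's and card's length.
- scanner_mid (a point): The hand scanner, standing nose-down in its cradle. 116 mm tall: a grey nose 48 (x) x 56 (y) x 32 mm at the bottom, above it a black upright grip 30 (x) x 42 (y) x 84 mm. This point is on its axis, 58 mm above its underside; z is up along the grip. It looks out of its flat underside, along -z. About 0.18 kg.
- scanner_window (a point): Middle of the red window in the scanner's flat underside, through which it looks along its own -z.
- scanner: The same hand scanner; this origin is the middle of its underside (the window), 58 mm below scanner_mid.
- cradle: The scanner's charging cradle, fixed to the bench: a shallow black tray, 76 (x) x 84 (y) mm outside, 64 x 72 mm inside, rim 16 mm high. Origin at the centre of its underside on the bench; the inner floor is 6 mm above it. The scanner's long nose side lies along the cradle's y.
- cell: The inspection cell, fixed to the bench: an open white chamber 250 (x) x 210 (y) x 55 mm, walls 8 mm, inner floor (the grey stage) 8 mm above the bench. Origin at the centre of its underside; z up, x away from the robot. A black ledge 60 mm deep and 25 mm high runs along its front (-x) side. The cover is hinged along the +y rim.
- cover (a joint): The cell's heavy cover: a grey plate 250 x 210 x 12 mm, 1.4 kg, hinged along the rim at the cell's +y side. 0 = flat on the rim, shut; it starts standing open at 1.6 to 1.82 rad (straight up is 1.57). The stiff friction hinge (about 1.8 N m) keeps it wherever it is left, so it must be pushed the whole way down; about 11 N pushed square against its outer face 170 mm from the hinge moves it.
- cover_hinge (a point): Middle of the cover's hinge line, at the cell's +y rim, 55 mm above the bench, fixed with respect to the cell: 105 mm towards +y from the cell's centre. The cover's underside passes through it and the outer face lies 12 mm above that. It turns with the cover.
- cover_edge (a point): Middle of the cover's free edge, on the outer (upper when shut) face, 210 mm from the hinge line.
- slide (a joint): The cell's spring-return start slide. 0 = home, 0.050 m = its end; it moves along the cell's +y. The spring takes 2 N at home and 6 N at the end, and snaps it home when let go.
- slide_tab (a point): Centre of the slide's upright steel tab, 24 (x) x 12 (y) x 27 mm, standing on the ledge at the cell's front, 158 mm towards -x from the cell's centre; its centre is about 40 mm above the bench and its top 53 mm.
- mat: Thin black rubber mat, 270 x 230 x 3 mm, fixed to the bench on the right, on which the housings start. Origin at the centre of its underside.
- mug: White mug, 80 mm across and 95 mm tall, not part of the job. Origin at the centre of its underside.
- mouse: Black computer mouse, about 110 x 62 x 32 mm, not part of the job. Origin at the centre of its underside.
- part0_mid (a point): One of two to four like aluminium bearing housings on the mat at the right: foot 64 (x) x 28 (y) x 10 mm, on it a central hub 34 (x) x 28 (y) mm rising to 40 mm in all, 0.1 to 0.2 kg. This point is its centre, 20 mm above its underside; x along the foot, z up. The hub's side faces (28 mm apart, along y) are the place to grip it. May be absent.
- part1_mid (a point): One of two to four like aluminium bearing housings on the mat at the right: foot 64 (x) x 28 (y) x 10 mm, on it a central hub 34 (x) x 28 (y) mm rising to 40 mm in all, 0.1 to 0.2 kg. This point is its centre, 20 mm above its underside; x along the foot, z up. The hub's side faces (28 mm apart, along y) are the place to grip it. May be absent.
- part2_mid (a point): One of two to four like aluminium bearing housings on the mat at the right: foot 64 (x) x 28 (y) x 10 mm, on it a central hub 34 (x) x 28 (y) mm rising to 40 mm in all, 0.1 to 0.2 kg. This point is its centre, 20 mm above its underside; x along the foot, z up. The hub's side faces (28 mm apart, along y) are the place to grip it. May be absent.
- part3_mid (a point): One of two to four like aluminium bearing housings on the mat at the right: foot 64 (x) x 28 (y) x 10 mm, on it a central hub 34 (x) x 28 (y) mm rising to 40 mm in all, 0.1 to 0.2 kg. This point is its centre, 20 mm above its underside; x along the foot, z up. The hub's side faces (28 mm apart, along y) are the place to grip it. May be absent.
There are look-alikes about, which are no part of the job. Leave any blue or orange look-alike of the part that bears part2_mid alone.

How it is judged:
By the outcome, as a careful person would: the job done as asked, in the order asked, and still so for the second after the job is handed in, with the robot touching nothing.
Of part0, part1, part2, part3 only 2 to 4 are there at a start; the rules pass over those that are not, and their reading is None.
At some moment in a run one of part0, part1, part2, part3 may be knocked a few centimetres aside while the robot is not near it.
It also fails if it takes over 210 s, if anything falls off the work surface, if the arm or the gripper's body presses on something with over 40 N, if the wrist force passes 120 N, or if a joint passes its speed limit or range.

### The arm

A 7-joint arm with a two-finger parallel gripper is mounted at the origin on the work surface. World frame = base frame: x ahead of the robot, y to its left, z up, the work surface at z = 0. Lengths are in m, angles in rad, forces in N, time in s.
With the tool pointing down it reaches from about 0.35 to 0.9 m from the base axis. Payload 19.9 kg.
Tool frame: the origin (TCP) lies between the finger pads; the fingertips stand 19 mm ahead of it and the grasp point (between the pads) is the TCP; z points along the fingers, y is the line along which they close (so a half turn about z gives the same grasp; the last joint's range is limited). The gripper opens to 94 mm and grips with 3 to 60 N. Pads are 16 mm wide; open, the fingers measure 119 mm over their backs; the gripper's body (75 mm by 177 mm) begins 78 mm behind the grasp point.
Start: joints at [-1.2, 0.417, -0.01, 1.614, 0.005, 1.111, -0.053], TCP at [0.251, 0.572, 0.224] pointing down, gripper open.
Joint ranges: [-2.81, 2.81], [-0.39, 2.02], [-1.27, 1.25], [0.06, 2.57], [-1.19, 4.33], [0.19, 2], [-2.82, 2.82]. Speed limits (rad/s): [1.89, 1.89, 2.39, 2.39, 3.01, 3.01, 3.01].

### API

Orientations are given as a 3x3 rotation matrix whose columns are the frame's x, y, z axes.
In Python, from rig import robot gives the robot as it stands. Calls block until the motion is done:
- robot.move_ptp(position, orientation): joint-space move of the TCP to a pose.
- robot.move_linear(position, velocity=0.15, frame=None, threshold=None): straight line of the TCP; frame=None keeps the orientation; velocity is the mean speed in m/s. With threshold (N) it stops when the force on the tool has changed by that much, and returns True; else False.
- robot.goto_joints(angles): joint-space move.
- robot.gripper_to(opening): finger opening in m; the grip force is fixed at half the most; returns when the fingers have stopped.
- robot.pause(seconds).
- robot.ik(position, orientation): joint angles nearest the present ones, or None.
- robot.get_state(): the state.
- robot.grab_frame(name): name is "side" or "top"; returns the picture (420x560x3 uint8, red, green, blue); there is no depth.
- robot.camera_info(name): a dict with "fx", "fy", "cx", "cy" (pixels), "rvec" (rotation vector, rad) and "tvec" (3), from world to camera coordinates, as OpenCV has them. Camera axes: x right, y down, z forward; pixel columns grow to the right and rows downward; lengths in m; the calibration is good to about 2 mm. A picture is of the moment at which its call begins. camera_info takes no time and is no camera call.
A pose or a line that the arm cannot do raises robot.PlanningError and nothing moves.
- robot.sign_off(): hands the job in; it is judged then, once.
The state is a dict: "time": time; "qpos": joint angles; "joint_vel": joint speeds; "effort": joint torques, N m; "ee_pos": TCP position; "tool_rot": TCP orientation; "force": force on the tool from outside, world axes, zero at the start; "moment": the same for the moment, N m; "opening": finger opening in m; "grasp_force": force on a finger pad.
Only numpy, scipy, OpenCV 4.12 (cv2) and the standard library are available. Lean on these libraries where they do the work, as an engineer would, in place of code of your own. Each camera call takes 0.05 s, during which the arm holds its last target. There are 200 camera calls.

## Working session

There is one attempt and no reset: what is moved stays moved. The work goes in short steps, each a Python script; the robot and the scene stay as the last script left them, time stands still between calls to the robot, and variables do not carry over. Pictures are saved under pics/ and viewed, at most 14 in all, crops included, and the job is handed in when it is done.

```bash
ls; mkdir -p pics
python3 - <<'E'
from rig import robot
import cv2
for n in("side","top"):
    cv2.imwrite(f"pics/{n}0.png",cv2.resize(robot.grab_frame(n)[:,:,::-1],(800,600),interpolation=cv2.INTER_CUBIC)); print(robot.camera_info(n))
s=robot.get_state();print(s)
E
```

```text
pics
{'fx': 503.13431536234435, 'fy': 503.13431536234435, 'cx': 280.058687343803, 'cy': 219.77780443530213, 'rvec': array([ 2.03680462, -0.62951402,  0.37281988]), 'tvec': array([-0.49391511,  0.20613035,  1.19421592])}
{'fx': 386.6277193309604, 'fy': 386.6277193309604, 'cx': 274.88575509209704, 'cy': 207.55503847404376, 'rvec': array([ 2.14409479, -2.10475762,  0.18931718]), 'tvec': array([-0.04665955,  0.56956308,  1.14100636])}
{'time': 0.1, 'qpos': array([-1.19950056,  0.4179441 , -0.01034591,  1.614074  ,  0.00469269,
        1.11070543, -0.05297816]), 'joint_vel': array([ 0.00062943, -0.00180065,  0.00194601, -0.00213157,  0.00113611,
        0.0003668 , -0.00101679]), 'effort': array([ 1.76815822e-03, -8.52580118e+01,  6.40039388e-01, -4.26685560e+01,
       -4.88644908e-02,  1.62916014e-02,  7.91685079e-05]), 'ee_pos': array([0.25059277, 0.57222976, 0.22388583]), 'tool_rot': array([[-9.16029161e-01,  4.01111488e-01, -3.86558849e-04],
       [ 4.01111670e-01,  9.16028577e-01, -1.03694070e-03],
       [-6.18298758e-05, -1.10492119e-03, -9.99999388e-01]]), 'force': array([-1.0298173 ,  0.42493241, -0.68138293]), 'moment': array([ 0.02393645, -0.0383515 ,  0.00764438]), 'grasp_force': 0.0, 'opening': 0.09412699706587642}
```

View pics/top0.png

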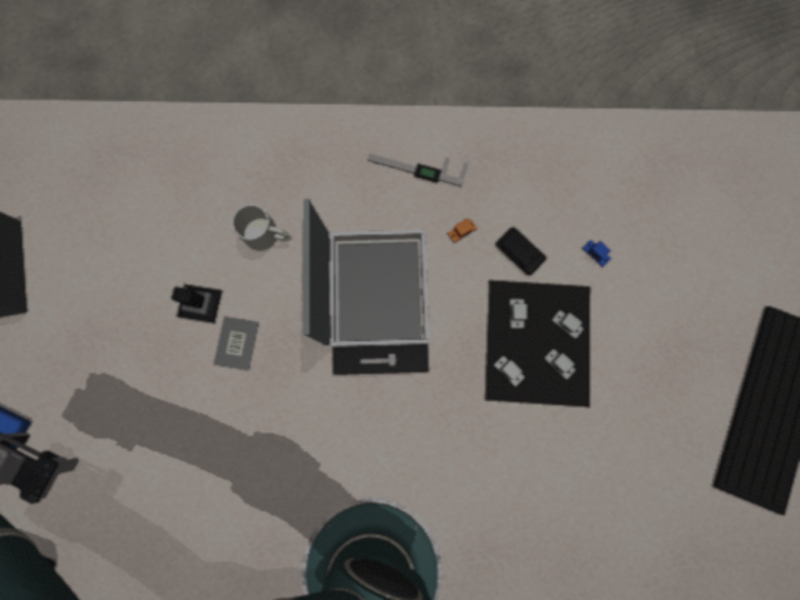

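View pics/side0.png

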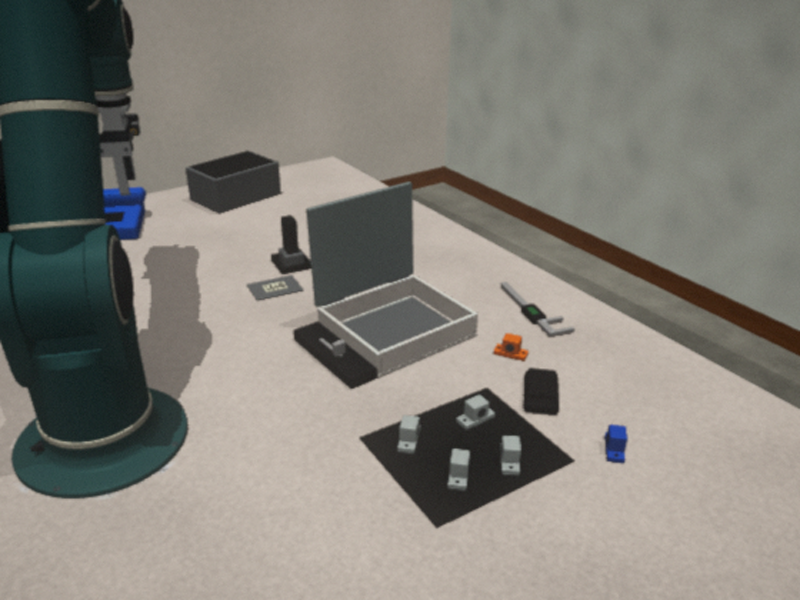

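The top picture (800x600) shows the four aluminium housings on the mat at (518,313), (568,323), (509,370) and (560,363). The look-alikes are orange at (462,230) and blue at (597,252), and I'll leave both alone. The scanner in its cradle is at (200,302), the label at (236,343), the slide tab at (392,360), the mug at (255,228) and the mouse at (521,250). Next I'll take close crops.

```bash
cat > h.py <<'E'
from rig import robot
import cv2, numpy as np
from scipy.spatial.transform import Rotation as R
_c={}
def cam(n):
    if n not in _c:
        c=robot.camera_info(n); M=cv2.Rodrigues(c["rvec"])[0]
        _c[n]=(np.array([[c["fx"],0,c["cx"]],[0,c["fy"],c["cy"]],[0,0,1]]),M,np.array(c["tvec"]).ravel())
    return _c[n]
def ray(n,u,v,z):
    K,M,t=cam(n); d=M.T@np.linalg.solve(K,[u,v,1]); o=-M.T@t
    return o+d*(z-o[2])/d[2]
def proj(n,p):
    K,M,t=cam(n); q=K@(M@np.asarray(p,float)+t); return q[:2]/q[2]
def crop(n,name,u0,v0,w,h,s,img=None):
    im=robot.grab_frame(n) if img is None else img
    c=cv2.resize(im[v0:v0+h,u0:u0+w,::-1],None,fx=s,fy=s,interpolation=cv2.INTER_CUBIC)
    cv2.imwrite(f"pics/{name}.png",cv2.convertScaleAbs(c,alpha=1.3)); return im
def down(a):  # tool pointing down, closing line (tool y) along angle a in world
    y=np.array([np.cos(a),np.sin(a),0]); z=np.array([0,0,-1.]); return np.column_stack([np.cross(y,z),y,z])
def best(p,a):
    "down orientation with half-turn choice keeping the joint 7 mid range"
    c=[]
    for k in(0,np.pi,-np.pi):
        q=robot.ik(p,down(a+k))
        if q is not None:c.append((abs(q[6]),k))
    return down(a+min(c)[1])
def st():
    s=robot.get_state(); return dict(t=round(s["time"],1),p=np.round(s["ee_pos"],4),f=np.round(s["force"],1),o=round(s["opening"],4),g=round(s["grasp_force"],1))
E
python3 - <<'E'
from h import *
im=crop("top","t_mat",330,185,100,75+20,8-2)
crop("top","t_left",110,190,80,75,8,im)
crop("top","t_cell",205,130,104,136,5,im)
E
```

```text
(no output)
```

View pics/t_mat.png

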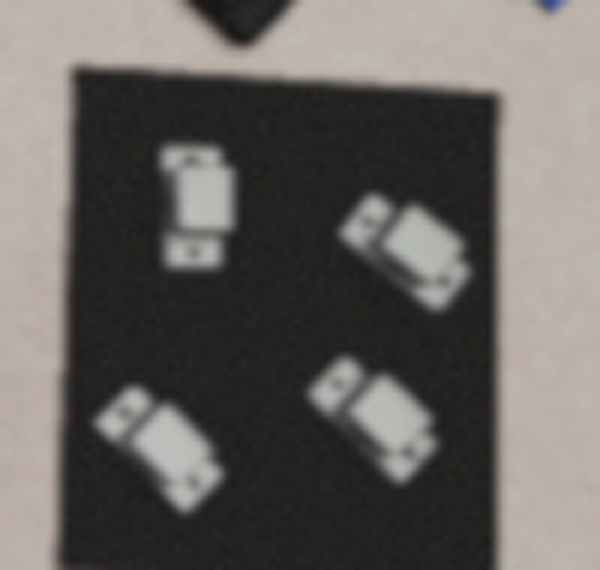

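View pics/t_left.png

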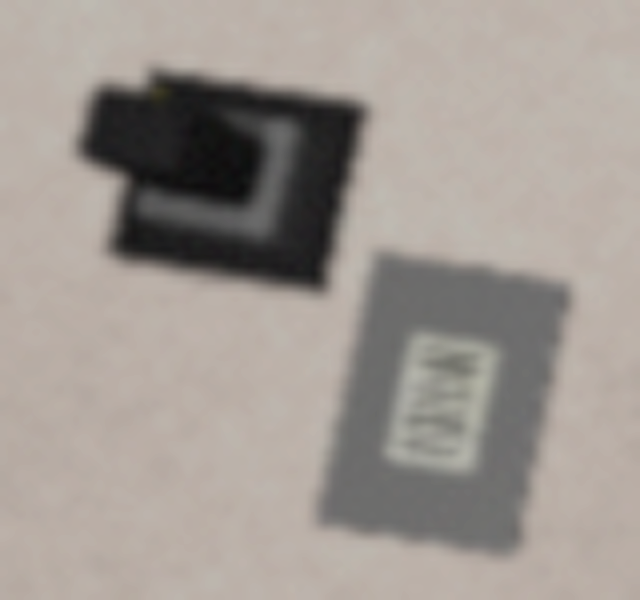

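View pics/t_cell.png

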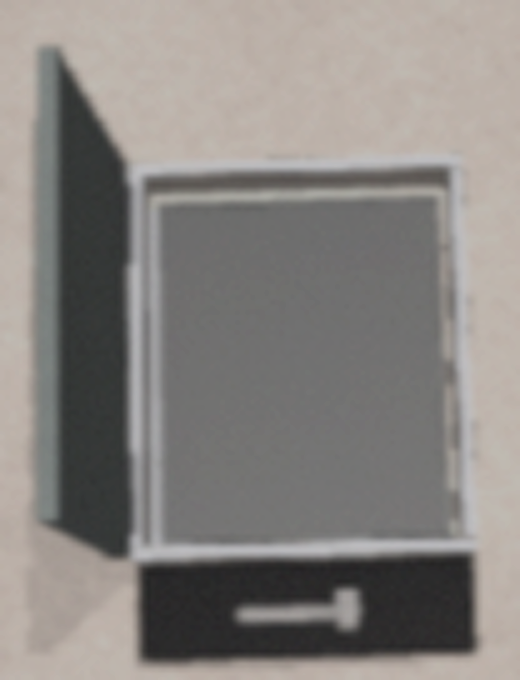

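```bash
cat > pts.py <<'E'
from h import *
def P(pts,s,o,z): return np.array([ray("top",(u+.5)/s-.5+o[0],(v+.5)/s-.5+o[1],z) for u,v in pts])
def rep(n,q):
    e=[np.linalg.norm(q[i]-q[(i+1)%len(q)]) for i in range(len(q))]
    a=[np.degrees(np.arctan2(*(q[(i+1)%len(q)]-q[i])[[1,0]])) for i in range(len(q))]
    print(n,q.mean(0).round(4),np.round(e,3),np.round(a))
if __name__=="__main__":
    m=(330,185)
    for n,f,h in [("A",[(162,150),(222,147),(222,268),(165,268)],[(178,168),(233,166),(235,232),(180,234)]),
     ("B",[(338,232),(375,193),(470,272),(435,312)],[(415,205),(468,245),(435,283),(383,243)]),
     ("C",[(93,422),(135,384),(224,472),(186,515)],[(170,403),(214,452),(180,485),(132,440)]),
     ("D",[(306,392),(347,355),(440,445),(401,486)],[(382,374),(434,420),(395,458),(347,410)])]:
        rep(n+" foot",P(f,6,m,.013)); rep(n+" hub",P(h,6,m,.043))
    c=(205,130)
    rep("rim",P([(130,168),(462,157),(475,552),(135,555)],5,c,.055))
    rep("ledge",P([(142,660),(475,652)],5,c,.025))
    rep("tab",P([(337,588),(360,588),(362,632),(338,632)],5,c,.053))
    l=(110,190)
    rep("label",P([(415,330),(502,345),(474,474),(384,460)],8,l,.004))
    rep("card",P([(376,250),(572,285),(522,553),(318,522)],8,l,.004))
    rep("cradle",P([(155,70),(368,105),(325,290),(112,252)],8,l,.016))
    rep("nose",P([(165,93),(300,118),(270,240),(135,215)],8,l,.038))
    rep("griptop",P([(80,160),(97,85)],8,l,.122))
E
python3 pts.py
```

```text
A foot [ 0.5448 -0.3116  0.013 ] [0.032 0.065 0.03  0.063] [-86. 179.  91.   0.]
A hub [ 0.5445 -0.3121  0.043 ] [0.028 0.034 0.028 0.034] [ -87. -180.   93.    1.]
B foot [ 0.5234 -0.4224  0.013 ] [0.029 0.063 0.029 0.064] [ -44. -130.  138.   50.]
B hub [ 0.5237 -0.4238  0.043 ] [0.033 0.027 0.033 0.026] [-128.  138.   52.  -41.]
C foot [ 0.4186 -0.2916  0.013 ] [0.03  0.063 0.03  0.067] [ -48. -135.  138.   45.]
C hub [ 0.4188 -0.2928  0.043 ] [0.033 0.024 0.032 0.027] [-138.  134.   47.  -46.]
D foot [ 0.4355 -0.4029  0.013 ] [0.029 0.065 0.03  0.067] [ -48. -134.  136.   45.]
D hub [ 0.4357 -0.4022  0.043 ] [0.034 0.028 0.033 0.026] [-132.  134.   45.  -45.]
rim [ 0.5914 -0.0042  0.055 ] [0.209 0.249 0.206 0.244] [ -87. -178.   92.    3.]
ledge [ 0.4082 -0.0127  0.025 ] [0.205 0.205] [-88.  92.]
tab [ 0.4349 -0.0373  0.053 ] [0.014 0.026 0.014 0.026] [ -89. -176.   91.    2.]
label [0.469  0.3098 0.004 ] [0.035 0.052 0.036 0.052] [-99. 172.  82.  -9.]
card [0.4692 0.3085 0.004 ] [0.08  0.107 0.082 0.109] [-99. 173.  83.  -8.]
cradle [0.555  0.3935 0.016 ] [0.087 0.075 0.086 0.074] [-98. 171.  81.  -8.]
nose [0.5561 0.3947 0.038 ] [0.054 0.049 0.054 0.049] [-100.  171.   81.   -9.]
griptop [0.5572 0.412  0.122 ] [0.028 0.028] [ -7. 173.]
```

Run:
```python
from h import *
a=np.radians(-8.5); S=np.array([.556,.393]); L=np.array([.469,.3095])
p=np.array([*S,.20]); Rm=best(p,a); print(robot.ik(p,Rm))
robot.move_ptp([*S,.23],Rm); print(st())
robot.gripper_to(.07)
robot.move_linear([*S,.088],.15); print(st())
robot.gripper_to(.0); print(st())
robot.move_linear([*S,.166],.1); 
im=crop("side","s_scan",150,110,140,105,5); print(st())
```

```text
[-0.88934428  0.55755215  0.33600678  1.49301735 -0.19467525  1.12399959
 -0.66459689]
{'t': 1.5, 'p': array([0.5548, 0.3944, 0.2299]), 'f': array([0.2, 0.9, 1. ]), 'o': 0.0934, 'g': 0.0}
{'t': 3.2, 'p': array([0.5565, 0.3933, 0.089 ]), 'f': array([-0.4,  0.7,  1.2]), 'o': 0.07, 'g': 0.0}
{'t': 3.9, 'p': array([0.5559, 0.393 , 0.088 ]), 'f': array([-1., -0.,  1.]), 'o': 0.0301, 'g': 30.0}
{'t': 4.8, 'p': array([0.5557, 0.3928, 0.1652]), 'f': array([-0.1,  0.9, -2.2]), 'o': 0.0298, 'g': 30.0}
```

View pics/s_scan.png

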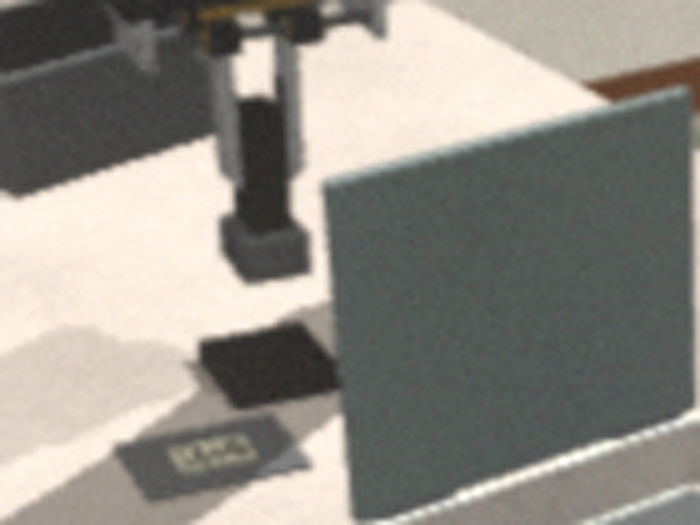

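The scanner hangs upright in the fingers, with its nose at crop (265,245), and the cradle below it is empty. Next I'll hold it over the label and then put it back.

Run:
```python
from h import *
S=np.array([.556,.393]); L=np.array([.469,.3095])
robot.move_linear([*L,.166],.1); robot.pause(2.2); print(st())
robot.move_linear([*S,.166],.1); robot.pause(.4); print(st())
print(robot.move_linear([*S,.0885],.06,threshold=6)); print(st())
robot.gripper_to(.07)
robot.move_linear([*S,.24],.15)
robot.move_ptp([.42,.0,.35],best(np.array([.42,0,.35]),np.pi/2)); print(st())
im=crop("top","t_left2",110,190,80,75,5)
crop("top","t_mat2",330,185,100,95,6,im)
a=cv2.imread("pics/t_left2.png");b=cv2.imread("pics/t_mat2.png")
c=np.zeros((570,800,3),np.uint8); c[:375*1,:200*1]=a[:375,:200]; c[:,200:]=b; c[:375,:200]=cv2.resize(a,(200,375)); cv2.imwrite("pics/c2.png",c)
```

```text
{'t': 8.4, 'p': array([0.469 , 0.3095, 0.166 ]), 'f': array([-0.5,  1. , -2.6]), 'o': 0.0298, 'g': 30.0}
{'t': 10.2, 'p': array([0.556 , 0.393 , 0.1661]), 'f': array([ 0.4,  0.1, -1.9]), 'o': 0.0302, 'g': 30.0}
False
{'t': 11.6, 'p': array([0.5562, 0.3931, 0.0889]), 'f': array([-0.3,  0.3, -2.1]), 'o': 0.0295, 'g': 30.0}
{'t': 15.5, 'p': array([4.202e-01, 4.000e-04, 3.498e-01]), 'f': array([ 0.1, -0.4,  0.4]), 'o': 0.07, 'g': 0.0}
```

View pics/c2.png

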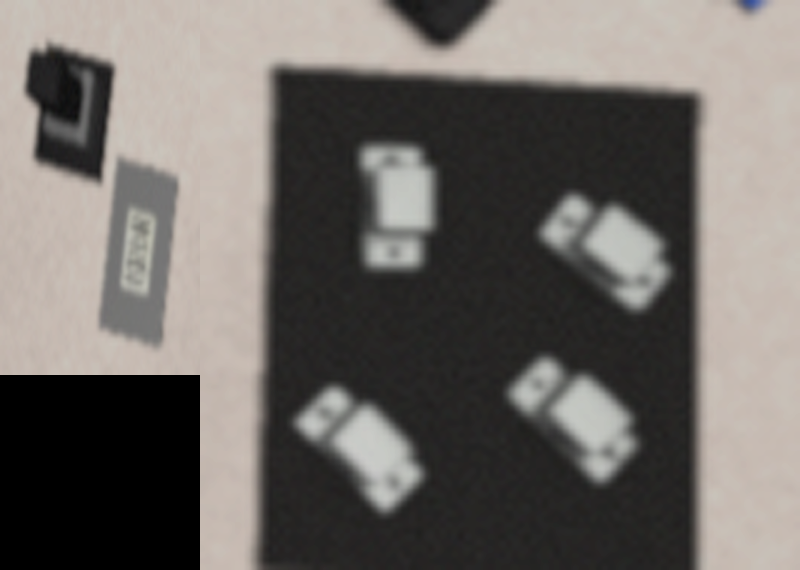

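The scanner is back in its cradle and the housings haven't moved. Next I'll pick and place them, checking by blob before each pick for any knock.

```bash
cat > pick.py <<'E'
from h import *
cy=np.radians(2.5); C=np.array([.5914,-.0042]); E_=np.array([[np.cos(cy),-np.sin(cy)],[np.sin(cy),np.cos(cy)]])
parts=dict(A=(.5447,-.3118,0),B=(.5235,-.423,49),C=(.4187,-.292,45),D=(.4356,-.4026,45))
slots=dict(A=(.06,.03),B=(-.06,.03),C=(.06,-.05),D=(-.06,-.05))
def blobs(im=None):
    im=robot.grab_frame("top") if im is None else im
    g=cv2.cvtColor(im,cv2.COLOR_RGB2GRAY)[185:285,338:417]
    _,m=cv2.threshold(g,90,255,0)
    n,_,s,c=cv2.connectedComponentsWithStats(m.astype(np.uint8))
    return [(s[i,4],(c[i]+[338,185]).round(1)) for i in range(1,n) if 100<s[i,4]<400]
def pick(k,x,y,deg):
    a=np.radians(deg+90); Rm=best(np.array([x,y,.2]),a)
    robot.gripper_to(.06); robot.move_ptp([x,y,.16],Rm)
    if robot.move_linear([x,y,.033],.15,threshold=8): print("touch",st())
    robot.gripper_to(0); s=st(); print(k,s)
    robot.move_linear([x,y,.17],.2)
    return abs(st()["o"]-.028)<.004
def place(k):
    x,y=C+E_@np.array(slots[k]); Rm=best(np.array([x,y,.2]),cy)
    robot.move_ptp([x,y,.17],Rm)
    hit=robot.move_linear([x,y,.0385],.12,threshold=6); print("placed",hit,st())
    robot.gripper_to(.05); robot.move_linear([x,y,.17],.2)
E
python3 - <<'E'
from pick import *
im=robot.grab_frame("top"); print(blobs(im))
for k,v in parts.items(): print(k, proj("top",[v[0],v[1],.03]).round(1))
if pick("A",*parts["A"]): place("A")
print(blobs())
E
```

```text
[(np.int32(178), array([362.8, 218.6])), (np.int32(134), array([400.8, 227.1])), (np.int32(186), array([392.8, 253.8])), (np.int32(186), array([357. , 258.9]))]
A [363.  218.5]
B [398.9 225.9]
C [357.4 259. ]
D [393.3 254.1]
A {'t': 19.4, 'p': array([ 0.5448, -0.3117,  0.0331]), 'f': array([-0.9,  1.8,  3.7]), 'o': 0.0277, 'g': 30.0}
placed True {'t': 22.6, 'p': array([0.6494, 0.0282, 0.0381]), 'f': array([-0.7,  0.2,  7.5]), 'o': 0.028, 'g': 30.0}
[(np.int32(189), array([398.3, 225.7])), (np.int32(200), array([392.8, 253.9])), (np.int32(206), array([356.7, 258.8]))]
```

Run:
```python
from pick import *
for k in "BCD":
    v=parts[k]; e=proj("top",[v[0],v[1],.03]); b=blobs()
    d=min([np.linalg.norm(c-e) for _,c in b],default=99)
    if d>1.3: print("moved?",k,b); break
    if not pick(k,*v): print("missed",k); break
    place(k)
im=crop("top","t_cell3",205,130,104,136,5)
crop("top","t_mat3",330,130,80,136,3,im)
a=cv2.imread("pics/t_cell3.png")[:600];b=cv2.imread("pics/t_mat3.png")
c=np.zeros((600,760,3),np.uint8);c[:,:520]=a;c[:408,520:]=b;cv2.imwrite("pics/c3.png",c);print(st())
```

```text
B {'t': 27.8, 'p': array([ 0.5235, -0.423 ,  0.0332]), 'f': array([-0.2,  2.1,  2.4]), 'o': 0.0277, 'g': 29.9}
placed True {'t': 31.4, 'p': array([0.5296, 0.0229, 0.038 ]), 'f': array([-0.8, -0.3,  7.3]), 'o': 0.028, 'g': 30.0}
C {'t': 36.1, 'p': array([ 0.4187, -0.2919,  0.0331]), 'f': array([-1.4,  1.5,  4.4]), 'o': 0.0279, 'g': 30.0}
placed True {'t': 39.2, 'p': array([ 0.6529, -0.0516,  0.0381]), 'f': array([-2.2,  0.8,  8. ]), 'o': 0.0278, 'g': 30.0}
D {'t': 44.2, 'p': array([ 0.4356, -0.4026,  0.0331]), 'f': array([-1.2,  1.4,  3.6]), 'o': 0.0277, 'g': 30.0}
placed True {'t': 47.5, 'p': array([ 0.533, -0.057,  0.038]), 'f': array([-1.7, -0.1,  9.5]), 'o': 0.028, 'g': 30.0}
{'t': 48.9, 'p': array([ 0.533 , -0.0566,  0.1689]), 'f': array([ 1. ,  1.1, -0.5]), 'o': 0.0504, 'g': 0.0}
```

View pics/c3.png

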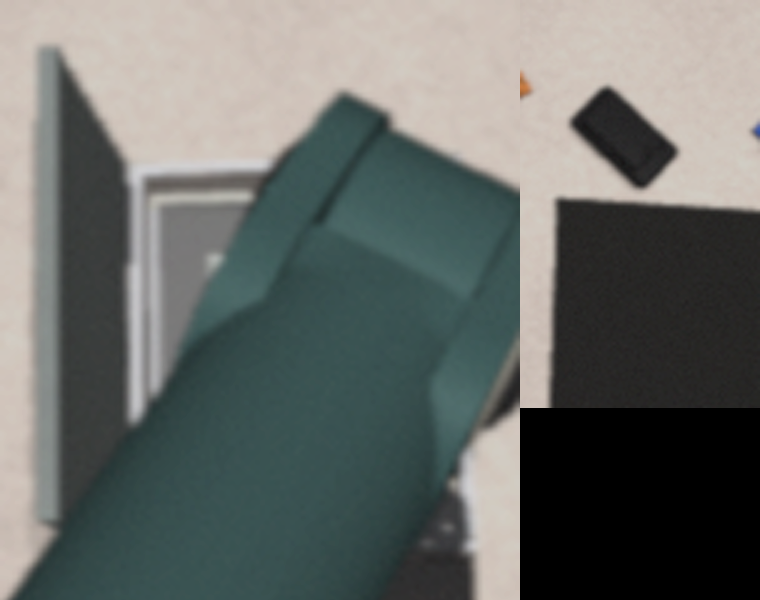

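The arm hides the cell from the top camera and the mat is empty. I'll back the arm off to the left and look again, and work out the cover angle from the first picture.

Run:
```python
from pick import *
from scipy.optimize import brentq
def pt(r,d,th,x=0):
    y=.105-r*np.cos(th)+d*np.sin(th); z=.055+r*np.sin(th)+d*np.cos(th)
    w=C+E_@np.array([x,y]); return np.array([*w,z])
for d,u in((0,58),(.012,38)):
    f=lambda th:proj("top",pt(.21,d,th,-.1))[0]-((u+.5)/5-.5+205)
    print([round(f(t),1) for t in (1.5,1.6,1.7,1.8,1.9)])
p=robot.get_state()["ee_pos"]; robot.move_linear([p[0],p[1],.42],.2)
q=np.array([.40,.32,.42]); robot.gripper_to(0); robot.move_ptp(q,best(q,cy))
im=crop("top","t_cell4",205,130,104,120,5)
b=crop("side","s_cell4",200,120,140,150,4)
a=cv2.imread("pics/t_cell4.png");b=cv2.imread("pics/s_cell4.png")
a=cv2.resize(a,(347,400));b=cv2.resize(b,(420,450));c=np.zeros((450,770,3),np.uint8);c[:400,:347]=a;c[:,350:]=b;cv2.imwrite("pics/c4.png",c);print(st())
```

```text
[np.float64(11.0), np.float64(2.6), np.float64(-5.7), np.float64(-13.6), np.float64(-21.1)]
[np.float64(10.2), np.float64(1.8), np.float64(-6.3), np.float64(-14.0), np.float64(-21.3)]
{'t': 52.8, 'p': array([0.4008, 0.319 , 0.4201]), 'f': array([-0.2,  0.2, -0.6]), 'o': 0.0005, 'g': 0.0}
```

View pics/c4.png

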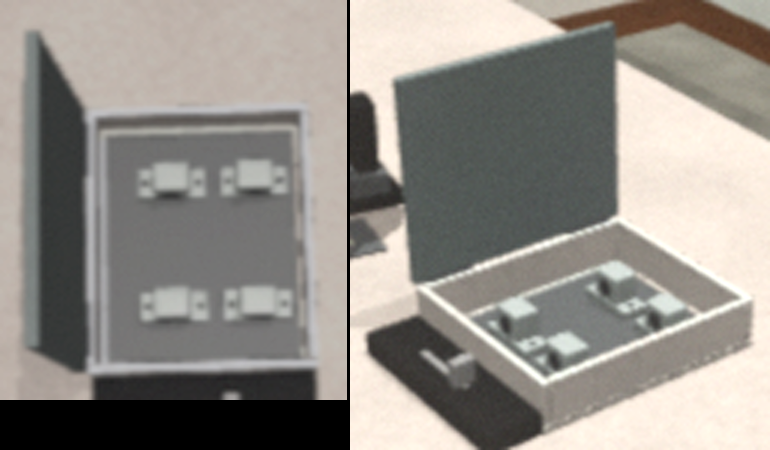

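All four housings stand upright in the cell and the cover is at about 1.62 rad. Next I'll push the cover down along its arc.

Run:
```python
from pick import *
def tcp(th,r=.165,d=.012):
    y=.105-r*np.cos(th)+d*np.sin(th)+.008; z=.055+r*np.sin(th)+d*np.cos(th)+.019
    return np.array([*(C+E_@np.array([0,y])),z])
p0=tcp(1.62,d=.05); print(p0)
up=np.array([p0[0],p0[1],.42]); Rm=best(p0,cy)
robot.move_ptp(up,Rm); robot.move_linear(p0,.15); robot.pause(.3); print(st())
mx=0
for th in np.arange(1.6,.03,-.08):
    robot.move_linear(tcp(th),.04); s=robot.get_state(); f=s["force"]; mx=max(mx,np.linalg.norm(f))
    print(round(th,2),f.round(1),(s["ee_pos"]-tcp(th)).round(4)[1:])
    if np.linalg.norm(f)>35: print("high");break
print(mx,st())
```

```text
[0.58393869 0.16669201 0.23634112]
{'t': 55.4, 'p': array([0.584 , 0.1667, 0.2366]), 'f': array([ 0.5,  0.8, -1.1]), 'o': 0.0007, 'g': 0.0}
1.6 [-2.7  7.5  5.3] [0.0008 0.0003]
1.52 [0.6 5.5 0.4] [0.0006 0.    ]
1.44 [ 1.4  4.9 -2.7] [ 0.0006 -0.0001]
1.36 [ 0.6  5.2 -1.9] [ 0.0005 -0.0002]
1.28 [ 0.1  6.3 -1.3] [ 0.0005 -0.0002]
1.2 [-0.9  4.7 -1.4] [ 0.0002 -0.0001]
1.12 [-0.7  4.4 -0.9] [ 0. -0.]
1.04 [-0.1  3.6  0.1] [-0.0001  0.    ]
0.96 [-0.4  1.8  0.3] [-0.0002  0.0001]
0.88 [-0.6  1.8 -0.3] [-0.0002  0.0001]
0.8 [-1.   0.8  0.3] [-0.0003 -0.    ]
0.72 [ 0.2  0.8 -0. ] [-0.0003 -0.0001]
0.64 [-0.5  0.7  0.7] [-0.0003 -0.0001]
0.56 [-0.4 -0.4  0.4] [-0.0003 -0.0002]
0.48 [-0.3  0.   0.4] [-0.0003 -0.0002]
0.4 [ 0.4 -0.3 -0.2] [-0.0002 -0.0002]
0.32 [ 0.1 -0.1  0.9] [-0.0002 -0.0002]
0.24 [-0.2  0.4  1. ] [-0.0001 -0.0002]
0.16 [-0.7  0.3 -0.7] [-0.0001 -0.0002]
0.08 [ 0.7 -0.8 -0.7] [-0.0001 -0.0002]
9.560178352660191 {'t': 65.8, 'p': array([ 0.5934, -0.0548,  0.0989]), 'f': array([ 0.7, -0.8, -0.7]), 'o': 0.0005, 'g': 0.0}
```

Run:
```python
from pick import *
p=C+E_@np.array([0,.105-.165+.008])
print(robot.move_linear([*p,.080],.02,threshold=15)); print(st())
robot.move_linear([*p,.20],.15)
q=np.array([.40,.30,.30]); robot.move_ptp(q,best(q,cy)); robot.pause(.1)
im=robot.grab_frame("top"); a=cv2.resize(im[130:266,205:309,::-1],(312,408)); b=cv2.resize(robot.grab_frame("side")[120:270,190:350,::-1],(480,450))
c=np.zeros((450,795,3),np.uint8);c[:408,:312]=a;c[:,315:]=b;cv2.imwrite("pics/c5.png",c);print(st())
```

```text
True
{'t': 66.5, 'p': array([ 0.5938, -0.0559,  0.0863]), 'f': array([-3.1,  1.5, 11.9]), 'o': 0.0001, 'g': 5.8}
{'t': 69.1, 'p': array([0.4005, 0.2994, 0.2999]), 'f': array([ 0. , -1. , -0.1]), 'o': 0.0009, 'g': 0.0}
```

View pics/c5.png

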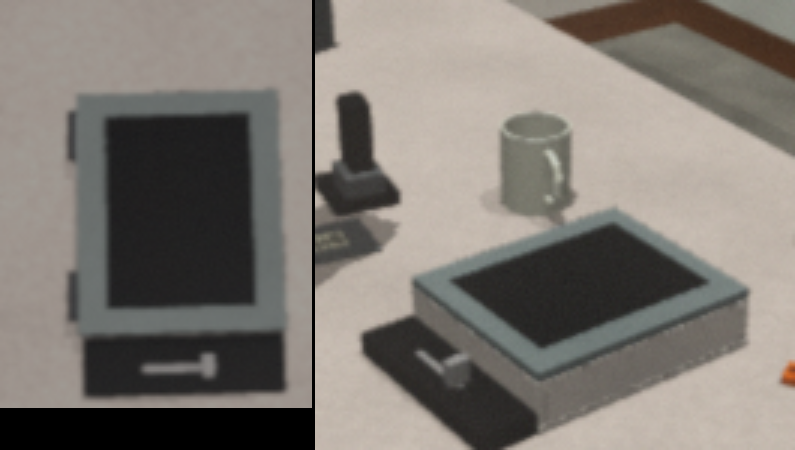

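The cover looks shut: the tip stopped at z=0.067, which is the outer face when flat. I'll press once more near the free edge to confirm, then work the slide.

Run:
```python
from pick import *
p=C+E_@np.array([0,-.075])
robot.move_ptp([*p,.20],best(np.array([*p,.2]),cy)); robot.move_linear([*p,.10],.15)
print(robot.move_linear([*p,.080],.02,threshold=20)); print(st())
robot.move_linear([*p,.20],.15)
T=E_.T@(np.array([.4349,-.0373])-C); T[0]=-.158; print(T)
w=lambda dy,z:[*(C+E_@np.array([T[0],T[1]+dy])),z]
robot.move_ptp(w(-.045,.15),best(np.array(w(-.045,.15)),cy)); robot.move_linear(w(-.045,.053),.1); robot.pause(.2); print(st())
print(robot.move_linear(w(-.004,.053),.05,threshold=15),st())
print(robot.move_linear(w(.046,.053),.05,threshold=16),st())
robot.pause(.3); im1=robot.grab_frame("side"); print(robot.get_state()["force"])
```

```text
True
{'t': 72.2, 'p': array([ 0.5947, -0.0791,  0.0862]), 'f': array([-4.1,  2.4, 12.5]), 'o': 0.0006, 'g': 6.4}
[-0.158      -0.02624206]
{'t': 75.2, 'p': array([ 0.4369, -0.0821,  0.0533]), 'f': array([0.1, 0.2, 0.3]), 'o': 0.0004, 'g': 0.0}
False {'t': 76.1, 'p': array([ 0.4349, -0.0416,  0.053 ]), 'f': array([ 0.6, -3.2, -1.8]), 'o': 0.0003, 'g': 1.3}
True {'t': 76.9, 'p': array([0.433 , 0.0007, 0.053 ]), 'f': array([-0. , -6.1,  3. ]), 'o': 0.0004, 'g': 3.0}
[-0.13265869 -5.63983781  3.59769169]
```

Run:
```python
from pick import *
T=np.array([-.158,-.0262]); w=lambda dy,z:[*(C+E_@np.array([T[0],T[1]+dy])),z]
print(robot.move_linear(w(.046,.053),.02,threshold=15),st())
robot.pause(.3);b1=robot.grab_frame("side")[150:270,180:340,::-1]
y=robot.get_state()["ee_pos"]; robot.move_linear([y[0],y[1],.15],.2)
q=np.array([.40,.30,.30]); robot.move_ptp(q,best(q,cy)); robot.pause(.3)
b2=robot.grab_frame("side")[150:270,180:340,::-1]
t=robot.grab_frame("top")[130:280,110:310,::-1]
c=np.zeros((590,800,3),np.uint8)
c[:300,:400]=cv2.resize(b1,(400,300));c[:300,400:]=cv2.resize(b2,(400,300));c[300:585,:380]=cv2.resize(t,(380,285));cv2.imwrite("pics/c6.png",c);print(st())
```

```text
True {'t': 77.5, 'p': array([0.4329, 0.0006, 0.053 ]), 'f': array([ 0.2, -6.3,  1.1]), 'o': 0.0003, 'g': 3.0}
{'t': 80.2, 'p': array([0.4001, 0.2998, 0.2999]), 'f': array([0.4, 0.2, 1.3]), 'o': 0.0001, 'g': 0.0}
```

View pics/c6.png

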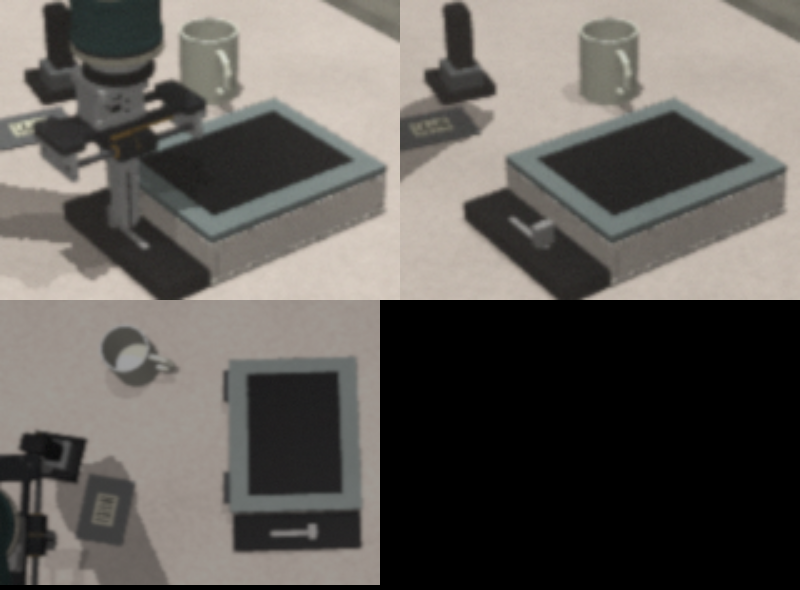

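The slide reached its end: it stopped hard twice at the same spot, at about 6 N. It has snapped back home, the cover is shut, the scanner is in its cradle and the mug hasn't moved.

```bash
python3 -c "
from rig import robot
print(robot.sign_off())"
```

```text
the job is handed in; nothing more can be done
None
```

I ran the whole batch in the order asked and handed it in at about 80 s: label scanned, scanner back in its cradle, four housings upright in the cell, cover pushed shut and slide home, with the mug and mouse left alone.

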